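Take the round-window test plate off the supply unit

ROBOT

A 6-joint arm with a two-finger parallel gripper is mounted at the origin on the work surface. World frame = base frame: x ahead of the robot, y to its left, z up, the work surface at z = 0. Lengths are in mm, angles in rad, forces in N, time in s.
With the tool pointing down it reaches from about 375 to 925 mm from the base axis. Payload 5.7 kg.
Tool frame: the origin (TCP) lies between the finger pads; the fingertips stand 11 mm ahead of it and the grasp point (between the pads) lies 8 mm behind it; x points along the fingers, z is the direction in which the jaws open and shut, and the axes are right-handed (so a half turn about x gives the same grasp; the last joint's range is limited). The gripper opens to 85 mm and grips with 20 to 120 N. Pads are 22 mm wide; open, the fingers measure 114 mm over their backs; the gripper's body (76 mm by 85 mm) begins 54 mm behind the grasp point. The pads swing forward as they close: fully open they stand 13 mm farther back than shut.
Start: joints at [-1.238, 0.359, 1.51, -0, 1.272, -0.115], TCP at [259.772, -540.817, 242.267] pointing down, gripper open.
Joint ranges: [-2.97, 2.97], [-1.01, 2.36], [0.21, 2.38], [-0.96, 4.11], [0.2, 2.71], [-2.98, 2.98]. Speed limits (rad/s): [2.39, 2.39, 3.14, 3.14, 3.14, 3.14].

INTERFACE

Orientations are given as [roll, pitch, yaw] about the fixed x, y, z axes, in that order (R = Rz(yaw) Ry(pitch) Rx(roll)).
In Python, from workcell import state, snapshot, camera_info, close_job gives the robot as it stands.
- The arm moves only by the tool arm_command, never from a script. Its argument "deltas" is a list of rows, each an object with "rotation": the turn, a rotation vector about the tool's x, y, z in degrees, a list of three; "delta_pos": the shift along the tool's x, y, z in cm, a list of three; "jaw": the closure, from 0 (fully open) to 1 (shut). In form: [{"rotation": [rx, ry, rz], "delta_pos": [tx, ty, tz], "jaw": jaw}, ...]. A call has 1 to 12 rows; each row is the pose to reach, as a shift and turn from the pose commanded when the call began, along the tool's axes at that moment; what a row does not reach only later rows make up. A row lasts 1/8 s, in which the tool goes at most 62.5 mm and 10.7 degrees, less where a joint would pass 70% of its speed; a pose out of reach is approached as far as the arm can. A call with a gripper value outside its range is refused whole. The fingers move at their own pace and stop on an object; "newtons" is the grip in N (left out, the last holds). Time passes only in rows, so rows that repeat a pose let the fingers close. It gives the time, the measured TCP pose, the force and the opening at its end, in the units of the state.
- state(): the state, without advancing time (a new reading comes with each control period).
- snapshot(name): name is "scene" or "top" or "wrist"; returns the picture (480x640x3 uint8, red, green, blue); there is no depth.
- camera_info(name): a dict with "fx", "fy", "cx", "cy" (pixels), "origin" and "attitude" of the camera in the world. Camera axes: x right, y down, z forward; pixel columns grow to the right and rows downward; lengths in mm; the calibration is good to about 2 mm. A picture is of the moment at which its call begins: read the wrist's pose just before it. camera_info takes no time and is no camera call; for the wrist camera it gives the pose at the moment of the call.
- close_job(): hands the job in, once; it reports no verdict.
The state is a dict: "time_s": time; "q": joint angles; "qvel": joint speeds; "effort": joint torques, N m; "position": TCP position; "tcp_rot": TCP orientation; "ft_force": force on the tool from outside, world axes, zero at the start; "ft_torque": the same for the moment, N m; "grip_width": finger opening in mm.
Only numpy, scipy, OpenCV 4.12 (cv2) and the standard library are available. Lean on these libraries where they do the work, as an engineer would, in place of code of your own. Each camera call takes 0.05 s, during which the arm holds its last target.

TASK

Of the three thin metal plates lying in the lanes on top of the white supply unit, fetch the one with the single large round window. Its sides are not accessible in the lane: slide it along its lane until about a third of its length sticks out over the unit's open edge on the robot's left, grip the part that sticks out, and lay the plate gently flat on the floor of the steel tray. Do not drop it, and leave the other two plates where they are.

Things in the scene. Friction and masses are not known exactly. Their poses are not given: they have to be found in the camera images.
- round_plate_centre (a point): Flat satin aluminium test plate, 54 mm wide (own x) by 120 mm long (own y) by 6 mm thick, about 0.1 kg, lying in one of the three lanes on the supply unit, its length along the lane. The one to fetch: a single round black window, 36 mm across, in the middle of its top. This point is the plate's centre, half-way up (3 mm above its underside).
- square_plate_centre (a point): Flat satin aluminium test plate, 54 mm wide (own x) by 120 mm long (own y) by 6 mm thick, about 0.1 kg, lying in one of the three lanes on the supply unit, its length along the lane. Bystander: a single square black window, 34 mm, in the middle. The point is its centre, half-way up.
- twin_plate_centre (a point): Flat satin aluminium test plate, 54 mm wide (own x) by 120 mm long (own y) by 6 mm thick, about 0.1 kg, lying in one of the three lanes on the supply unit, its length along the lane. Bystander: two small round black windows, 16 mm across, 56 mm apart. The point is its centre, half-way up.
- unit: White box-shaped supply unit, fixed, 218 mm (own x) by 230 mm (own y) by 90 mm high; origin at the centre of its underside. On its flat grey top (90 mm above the table) four ribs, 8 mm wide and 6 mm high, run along own y and part three lanes 62 mm wide, centred at own x = -70, 0, +70 mm. Lanes are open at both ends; 20 mm or more are free behind each plate for pushing with closed fingers.
- unit_edge (a point): Middle of the unit's open edge to push to, 90 mm above the table, at own x = 0, y = +115 mm of the unit. Axes as the unit's: +y points outward, to the robot's left (turned by up to 9 degrees either way). A plate overhangs by 40 mm when its centre is 20 mm short of this edge; it tips off when its centre passes the edge.
- tray: Open steel tray, fixed on the table, 208 mm (own x) by 178 mm (own y) outside, walls 4 mm thick and 22 mm high; its inner floor lies 4 mm above the table. Origin at the centre of its underside; it may be turned by up to 20 degrees.

How it is judged (in metres and radians):
On the way, in this order (a step that is already met when the one before it is completed fails the run):
1. the round-window plate lies flat on the unit and overhangs its open left edge by 25 mm or more (y of round_plate_centre in the frame of unit above 0.08 m and z of round_plate_centre in the frame of unit between 0.089 and 0.099 m and angle between round_plate_centre's own z axis and vertical below 0.12 rad), for 0.2 s.
2. the plate is held by the fingers, clear of the unit (contact force between round_plate and the fingers above 0.5 N and contact force between round_plate and unit below 0.05 N), for 0.2 s.
At the end, for the whole second after the job is handed in: The round-window plate lies released and at rest inside the tray, flat on its floor, window up (within about 6 degrees and 6 mm in height), anywhere and any way round within the walls; the other two plates are still in their places (within 20 mm) (x of round_plate_centre in the frame of tray between -0.1 and 0.1 m and y of round_plate_centre in the frame of tray between -0.085 and 0.085 m and z of round_plate_centre in the frame of tray below 0.013 m and angle between round_plate_centre's own z axis and vertical below 0.1 rad and linear speed of round_plate below 0.02 m/s); the robot touches nothing.
It fails at once if another plate is shifted by more than 20 mm (distance of any of square_plate_centre, twin_plate_centre from where it was at the start of the episode above 0.02 m).
It fails at once if the plate is dropped (falls free by more than about 4 cm) (linear speed of round_plate above 0.9 m/s and contact force between round_plate and the fingers below 0.1 N).
It also fails if it takes over 51 s, if anything falls off the work surface, if the arm or the gripper's body presses on something with over 40 N, if the wrist force passes 120 N, or if a joint passes its speed limit or range.

## Working session

There is one attempt and no reset: what is moved stays moved. The work goes in short steps, Python scripts to look and compute and a tool call to move; the robot and the scene stay as the last step left them, time stands still between calls to the robot, and variables do not carry over. Pictures are saved under pics/ and viewed, and the job is handed in when it is done.

Besides the shell and the picture viewer there is one more tool, called after ">>>" as a command line: name --argument value ..., lists and objects as JSON in quotes. arm_command: Moves the arm, as the interface text tells. Its arguments: {"type":"object","properties":{"deltas":{"type":"array","items":{"type":"object","properties":{"rotation":{"type":"array","items":{"type":"number"}},"delta_pos":{"type":"array","items":{"type":"number"}},"jaw":{"type":"number"}}}},"newtons":{"type":"number"}},"required":["deltas"]}

```bash
ls; mkdir -p pics; python3 - <<'E'
from workcell import *
import cv2
print(state())
for n in ["scene","top"]:
    print(n,camera_info(n)); cv2.imwrite(f"pics/{n}0.png",snapshot(n)[:,:,::-1])
print(camera_info("wrist"))
E
```

```text
pics
{'time_s': 0.0, 'q': array([-1.23808408e+00,  3.59524439e-01,  1.51146787e+00, -2.32233994e-05,
        1.27247607e+00, -1.15096927e-01]), 'qvel': array([ 0.00237235,  0.00045994, -0.00039827,  0.00063301,  0.00131166,
       -0.00092718]), 'effort': array([ 1.41547633e-03, -5.27617550e+01, -2.78621256e+01, -3.14993204e-04,
        1.28276017e-02,  1.21815697e-05]), 'position': array([ 259.56139413, -540.20481792,  241.42850266]), 'tcp_rot': array([3.03832253, 1.56892047, 1.91534222]), 'ft_force': array([-0.38334973, -0.14673572,  0.59356846]), 'ft_torque': array([ 0.08006289,  0.00222759, -0.00568441]), 'grip_width': 85.32535494993704}
scene {'fx': 459.7823691068366, 'fy': 459.7823691068366, 'cx': 315.1554153986433, 'cy': 244.43962774551508, 'origin': array([ 798.92412609, -212.0273959 ,  697.47736826]), 'attitude': array([-2.60734961, -0.00856792,  0.71949163])}
top {'fx': 569.864452987598, 'fy': 569.864452987598, 'cx': 320.87529344703, 'cy': 238.51963831289783, 'origin': array([ 425.17456203,   66.84312534, 1008.21919188]), 'attitude': array([-3.03116134, -0.02128332, -1.57147041])}
{'fx': 330.7341391589564, 'fy': 330.7341391589564, 'cx': 321.693268573052, 'cy': 235.38927557952812, 'origin': array([ 334.97763782, -504.7324458 ,  372.91112821]), 'attitude': array([ 2.81230345e+00,  2.74173465e-03, -1.12277735e+00])}
```

View pics/scene0.png

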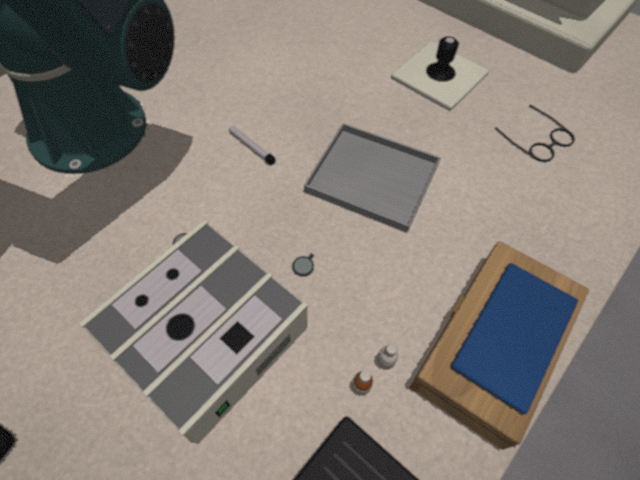

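View pics/top0.png

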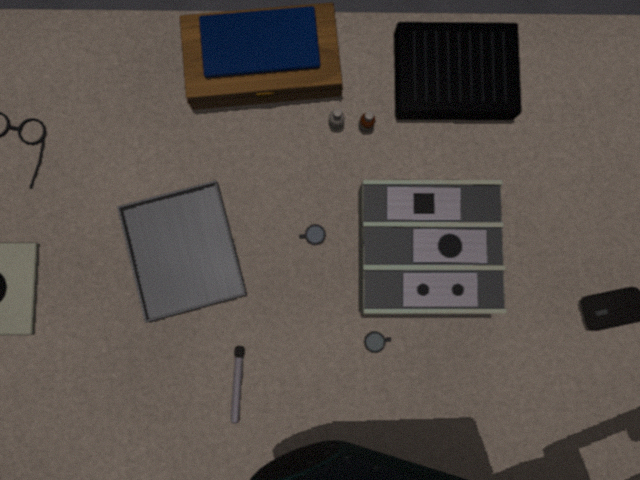

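The top view shows the round window at about (450,245) in the middle lane, square at (424,203), twin at (440,290). The open left edge is near column 362 and the tray spans (121-245, 183-320).

```bash
cat > h.py <<'E'
import numpy as np, cv2
from scipy.spatial.transform import Rotation as R
from workcell import *
def cast(ci,uv,z):
    uv=np.atleast_2d(uv).astype(float)
    d=np.c_[(uv[:,0]-ci["cx"])/ci["fx"],(uv[:,1]-ci["cy"])/ci["fy"],np.ones(len(uv))]
    d=R.from_euler("xyz",ci["attitude"]).apply(d); o=np.array(ci["origin"])
    return o+d*((z-o[2])/d[:,2])[:,None]
def blobs(im,mask,amin,amax=1e9):
    cs,_=cv2.findContours(mask.astype(np.uint8)*255,cv2.RETR_LIST,cv2.CHAIN_APPROX_NONE)
    return [(cv2.contourArea(c),c[:,0,:]) for c in cs if amin<cv2.contourArea(c)<amax]
def axes(): 
    s=state(); return s,R.from_euler("xyz",s["tcp_rot"]).as_matrix()
E
python3 - <<'E'
from h import *
np.set_printoptions(precision=1,suppress=True)
for n in ["top","scene"]:
    im=cv2.imread(f"pics/{n}0.png"); ci=camera_info(n); g=cv2.cvtColor(im,cv2.COLOR_BGR2GRAY)
    roi=np.zeros_like(g)
    if n=="top": roi[185:312,366:500]=1
    else: roi[230:420,85:300]=1
    for thr in (40,50,60):
      for a,c in blobs(im,(g<thr)&(roi>0),60,1500):
        m=cv2.moments(c.reshape(-1,1,2)); u=[m['m10']/m['m00'],m['m01']/m['m00']]
        print(n,thr,a,np.array(u),cast(ci,u,96)[0])
    if n=="top":
      # plates
      print("profile row 235",g[235,355:510:1]); print("col 380",g[175:325,380])
      hsv=cv2.cvtColor(im,cv2.COLOR_BGR2HSV)
      for row in (195,245,290): print(row,g[row,355:370],g[row,495:510])
      print("tray",im[250,180],"table",im[350,300])
E
```

```text
top 40 63.0 [457.4 289.4] [ 444.6 -171.6   96. ]
top 40 66.5 [422.7 289.4] [ 444.7 -115.7   96. ]
top 40 354.5 [449.6 245.4] [ 515.5 -160.8   96. ]
top 40 315.5 [423.5 203.1] [ 584.7 -119.8   96. ]
top 50 74.5 [457.5 289.4] [ 444.6 -171.7   96. ]
top 50 73.5 [422.6 289.3] [ 444.9 -115.5   96. ]
top 50 380.0 [449.6 245.3] [ 515.7 -160.8   96. ]
top 50 340.5 [423.5 203. ] [ 584.8 -119.8   96. ]
top 60 87.0 [457.2 289.3] [ 444.8 -171.2   96. ]
top 60 85.0 [422.7 289.1] [ 445.1 -115.6   96. ]
top 60 716.0 [488.8 289. ] [ 445.3 -222.2   96. ]
top 60 76.5 [392.4 277.6] [463.6 -67.2  96. ]
top 60 407.5 [449.5 245.4] [ 515.5 -160.7   96. ]
top 60 396.5 [493.2 244.8] [ 516.5 -231.8   96. ]
top 60 598.5 [401.8 243.1] [519.1 -83.3  96. ]
top 60 361.0 [423.5 203.1] [ 584.6 -119.8   96. ]
top 60 1320.0 [479.8 202.2] [ 586.5 -212.1   96. ]
top 60 238.5 [377.9 199.6] [590.2 -45.6  96. ]
profile row 235 [101 101 102  69  48  40  48  57  60  59  56  59  64  60  60  64  62  60
  66  60  61  62  62  62  61  63  56  61  64  64  61  60  56  56  65  62
  59  57  62  56  58  63  57  62  58  60  58  65  53 
[... 1239 characters left out ...]
3 55 56 61 77 94 93 97 97 97 96 99]
290 [95 97 90 74 50 39 36 53 77 69 68 59 53 62 61] [ 54  49  52  53  55  59  49  58  70  82  94 101  97  94  95]
tray [90 87 90] table [ 88  98 111]
scene 40 419.0 [236.5 337.1] [ 584.7 -121.4   96. ]
scene 40 429.5 [179.9 326.5] [ 515.5 -162.2   96. ]
scene 50 447.0 [236.5 337.1] [ 584.7 -121.5   96. ]
scene 50 458.5 [179.8 326.5] [ 515.4 -162.3   96. ]
scene 50 70.0 [141.1 300.4] [ 444.6 -173.1   96. ]
scene 60 72.0 [222.4 408.2] [ 638.5 -197.4   96. ]
scene 60 461.0 [236.4 337.1] [ 584.6 -121.5   96. ]
scene 60 485.0 [179.8 326.6] [ 515.6 -162.4   96. ]
scene 60 77.5 [141.1 300.4] [ 444.6 -173.1   96. ]
scene 60 68.5 [172.  273.8] [ 444.6 -117.    96. ]
```

```bash
python3 - <<'E'
from h import *
np.set_printoptions(precision=1,suppress=True)
im=cv2.imread("pics/top0.png"); ci=camera_info("top"); g=cv2.cvtColor(im,cv2.COLOR_BGR2GRAY).astype(float)
for r0 in (183,224,267.5,312):
    P=[]
    for c in list(range(367,384))+list(range(490,500)):
        rows=np.arange(int(r0-5),int(r0+7)); w=np.clip(g[rows,c]-85,0,None)
        if r0 in(183,312):
            w=np.clip(g[rows,c]-108,0,None)
        if w.sum()>10: P.append([c,(w*rows).sum()/w.sum()])
    W=cast(ci,P,96)[:,:2]
    k=np.polyfit(W[:,1],W[:,0],1); print(r0,len(P),"slope deg",np.degrees(np.arctan(k[0])),"x at y=-120",np.polyval(k,-120))
# plate side edges (round)
for lo,hi,n in((225,235,"top"),(256,266,"bot")):pass
# edge columns of plate & unit
def cross(row,c0,c1,lv):
    s=g[row,c0:c1]-lv; i=np.where(np.diff(np.sign(s)))[0][0]
    return c0+i+s[i]/(s[i]-s[i+1])
for nm,a,b,lv,rows,z in(("plateL",405,425,82,range(232,260),96),("plateR",478,495,78,range(232,260),96),):
    P=[[cross(r,a,b,lv),r] for r in rows]; W=cast(ci,P,z); print(nm,W.mean(0),np.polyfit(W[:,0],W[:,1],1))
# rib ends
for row in (183,224,267,312):
    print(row,g[row,354:370],g[row,496:512])
# tray: 
hsv=cv2.cvtColor(im,cv2.COLOR_BGR2HSV); m=(hsv[:,:,1]<35); r=np.zeros_like(m); r[165:335,105:260]=1
for a,c in blobs(im,m&r,5000):
    rc=cv2.minAreaRect(c); b=cv2.boxPoints(rc); print("tray",a,rc,"\n",b)
    for z in(0,22): W=cast(ci,b,z); print(z,W, W.mean(0),np.linalg.norm(np.diff(W,axis=0),axis=1))
big=cv2.resize(im[160:330,100:520],None,fx=1.9,fy=1.9,interpolation=cv2.INTER_CUBIC); cv2.imwrite("pics/crop.png",cv2.convertScaleAbs(big,alpha=1.6))
E
```

```text
183 27 slope deg -0.2497946511338281 x at y=-120 620.7301593439489
224 27 slope deg 0.21617619247965342 x at y=-120 550.6084272383591
267.5 27 slope deg 0.18069808298251722 x at y=-120 480.39827999554177
312 27 slope deg 0.07196856886647607 x at y=-120 410.79661627781775
plateL [ 515.3 -101.    96. ] [ -0.  -90.3]
plateR [ 515.4 -220.5   96. ] [  -0.  -220.1]
183 [ 99.  99.  98.  99.  99.  99.  98.  79.  83.  95. 103. 113. 111. 102.
 109. 110.] [112. 106. 107. 109. 113. 109. 104. 103. 102.  99.  92.  96. 100. 100.
  99. 100.]
224 [ 97. 103.  98.  93.  72.  50.  37.  40.  64.  94. 119. 123. 124. 124.
 123. 123.] [117. 117. 114. 114. 121. 113. 114. 109.  95.  95.  96.  92.  96.  96.
  99. 102.]
267 [ 88.  89. 101.  87.  73.  55.  47.  40.  56.  96. 115. 118. 125. 122.
 127. 118.] [116. 116. 116. 116. 120. 118. 117. 114. 113. 108. 100.  96.  98. 100.
  98.  96.]
312 [ 96.  94.  99.  99.  89.  76.  59.  47.  49.  78. 103. 113. 115. 116.
 115. 115.] [113. 108. 115. 108. 113. 110. 117. 119. 108. 112. 101. 100.  97.  89.
  96.  95.]
tray 12425.5 ((180.90658569335938, 251.1328887939453), (122.14148712158203, 108.32745361328125), 75.71890258789062) 
 [[113.4 205.3]
 [218.3 178.6]
 [248.5 297. ]
 [143.5 323.7]]
0 [[595.8 414.3   0. ]
 [644.9 229.3   0. ]
 [433.5 172.5   0. ]
 [387.4 354.1   0. ]] [515.4 292.6   0. ] [191.5 218.8 187.4]
22 [[592.  406.8  22. ]
 [640.1 225.7  22. ]
 [433.4 170.2  22. ]
 [388.2 347.9  22. ]] [513.4 287.7  22. ] [187.3 214.  183.3]
```

View pics/crop.png

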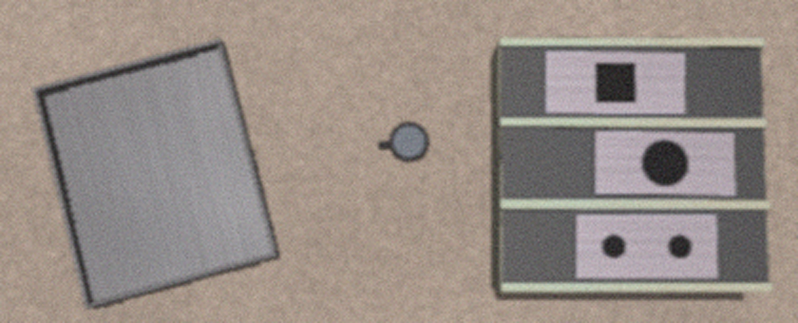

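```bash
python3 - <<'E'
from h import *
np.set_printoptions(precision=4,suppress=True)
s,A=axes(); print(A, s["position"])
ci=camera_info("top")
print(cast(ci,[[362.7,245],[504,245]],90))
P=[(120,207.4),(216.8,182.1),(246.3,295.3),(147.4,320.5)]
W=cast(ci,P,22); print(W,W.mean(0),np.linalg.norm(np.diff(W,axis=0),axis=1))
ci=camera_info("scene")
P=[(344,126),(440,157),(408,228),(305,188)]
W=cast(ci,P,22); print(W,W.mean(0),np.linalg.norm(np.diff(W,axis=0),axis=1))
E
```

```text
[[-0.0005  0.9014  0.4329]
 [ 0.0016  0.4329 -0.9014]
 [-1.      0.0002 -0.0017]] [ 259.5616 -540.2765  241.5452]
[[ 516.5374  -20.6209   90.    ]
 [ 516.87   -251.4541   90.    ]]
[[588.4    395.1459  22.    ]
 [633.7992 228.3005  22.    ]
 [436.1869 173.9791  22.    ]
 [393.5447 341.4266  22.    ]] [512.9827 284.713   22.    ] [172.9118 204.9425 172.7919]
[[400.6603 339.527   22.    ]
 [591.1026 399.4655  22.    ]
 [639.4069 225.0294  22.    ]
 [446.3837 170.7603  22.    ]] [519.3884 283.6955  22.    ] [199.652  181.0007 200.5071]
```

>>> arm_command --deltas '[{"rotation":[-8,0,0],"delta_pos":[0,4.5,-2.0],"jaw":1},{"rotation":[-16,0,0],"delta_pos":[1,9.0,-3.9],"jaw":1},{"rotation":[-24,0,0],"delta_pos":[2,13.5,-5.9],"jaw":1},{"rotation":[-32,0,0],"delta_pos":[3,18.0,-7.9],"jaw":1},{"rotation":[-40,0,0],"delta_pos":[4,22.5,-9.8],"jaw":1},{"rotation":[-48,0,0],"delta_pos":[5,27.0,-11.8],"jaw":1},{"rotation":[-56,0,0],"delta_pos":[6.5,31.5,-13.8],"jaw":1},{"rotation":[-64.3,0,0],"delta_pos":[8,35.9,-15.7],"jaw":1},{"rotation":[-64.3,0,0],"delta_pos":[8.2,35.9,-15.7],"jaw":1},{"rotation":[-64.3,0,0],"delta_pos":[8.2,35.9,-15.7],"jaw":1}]' --newtons 40

```text
time_s: 1.35
position: [514.9, -243.9, 159.9]
tcp_rot: [3.008, 1.57, 3.007]
ft_force: [0.6, 0.1, 0.5]
grip_width: -0.1
```

```bash
python3 - <<'E'
from h import *
np.set_printoptions(precision=4,suppress=True)
s,A=axes(); print(s["time_s"],A, s["position"],s["grip_width"],s["ft_force"],s["q"])
cv2.imwrite("pics/w1.png",snapshot("wrist")[:,:,::-1])
E
```

```text
1.35 [[-0.0013  0.0011  1.    ]
 [ 0.0002  1.     -0.0011]
 [-1.      0.0002 -0.0013]] [ 514.8967 -243.8724  159.914 ] -0.13422577673485758 [0.6496 0.0694 0.4504] [-0.5632  0.4033  1.6694 -0.0006  1.0701 -0.5619]
```

View pics/w1.png

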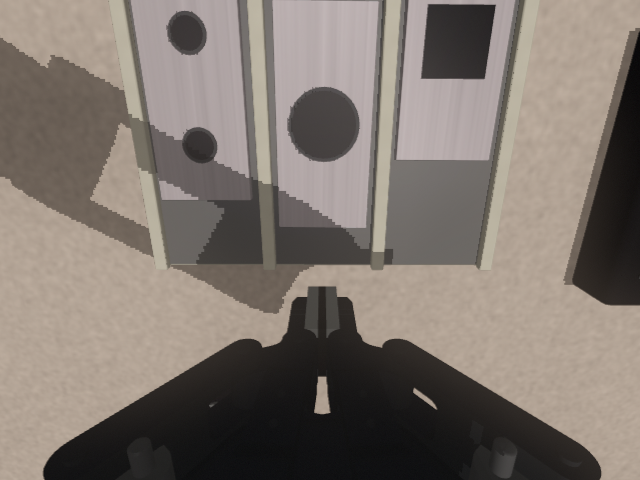

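The wrist view shows the shut fingertips at (322,290), aligned with the middle lane. The plate's rear end is at row 227 and the unit's rear edge at row 266.

```bash
python3 - <<'E'
from h import *
np.set_printoptions(precision=1,suppress=True)
ci=camera_info("wrist"); print(cast(ci,[[280,227],[367,227],[322,125]],96)); print(cast(ci,[[320,265],[264,268],[377,268]],90))
E
```

```text
[[ 489.1 -222.6   96. ]
 [ 543.  -222.7   96. ]
 [ 515.2 -162.7   96. ]]
[[ 513.7 -251.    90. ]
 [ 476.4 -253.1   90. ]
 [ 551.7 -253.2   90. ]]
```

>>> arm_command --deltas '[{"rotation":[0,0,0],"delta_pos":[2,0,0.05],"jaw":1},{"rotation":[0,0,0],"delta_pos":[4,0,0.05],"jaw":1},{"rotation":[0,0,0],"delta_pos":[5.2,0,0.05],"jaw":1},{"rotation":[0,0,0],"delta_pos":[5.65,0,0.05],"jaw":1},{"rotation":[0,0,0],"delta_pos":[5.65,0,0.05],"jaw":1}]'

```text
time_s: 2.02
position: [515.8, -244.3, 104.0]
tcp_rot: [0.136, 1.571, 0.134]
ft_force: [0.6, 0.0, 0.4]
grip_width: 0.1
```

>>> arm_command --deltas '[{"rotation":[0,0,0],"delta_pos":[0.05,0.6,0],"jaw":1},{"rotation":[0,0,0],"delta_pos":[0.05,1.2,0],"jaw":1},{"rotation":[0,0,0],"delta_pos":[0.05,2.0,0],"jaw":1},{"rotation":[0,0,0],"delta_pos":[0.05,3.0,0],"jaw":1},{"rotation":[0,0,0],"delta_pos":[0.05,4.0,0],"jaw":1},{"rotation":[0,0,0],"delta_pos":[0.05,5.0,0],"jaw":1},{"rotation":[0,0,0],"delta_pos":[0.05,6.0,0],"jaw":1},{"rotation":[0,0,0],"delta_pos":[0.05,7.0,0],"jaw":1},{"rotation":[0,0,0],"delta_pos":[0.05,8.0,0],"jaw":1},{"rotation":[0,0,0],"delta_pos":[0.05,9.0,0],"jaw":1},{"rotation":[0,0,0],"delta_pos":[0.05,9.6,0],"jaw":1},{"rotation":[0,0,0],"delta_pos":[0.05,10.0,0],"jaw":1}]'

```text
time_s: 3.52
position: [515.9, -143.4, 103.2]
tcp_rot: [2.499, 1.571, 2.498]
ft_force: [-0.3, -0.8, -0.3]
grip_width: -0.1
```

```bash
cat > look.py <<'E'
from h import *
import sys
np.set_printoptions(precision=1,suppress=True)
t=sys.argv[1]; s=state(); print(s["position"],s["ft_force"],s["grip_width"])
for n in ("scene","wrist"):
    ci=camera_info(n); im=snapshot(n)[:,:,::-1]; cv2.imwrite(f"pics/{n}_{t}.png",im)
E
python3 look.py a; python3 -c "
import cv2;a=cv2.imread('pics/scene_a.png')[150:450,60:420];b=cv2.imread('pics/wrist_a.png');cv2.imwrite('pics/a.png',cv2.hconcat([a,cv2.resize(b,(400,300))]))"
```

```text
[ 515.9 -143.4  103.2] [-0.3 -0.8 -0.3] -0.11018392512929966
```

View pics/a.png

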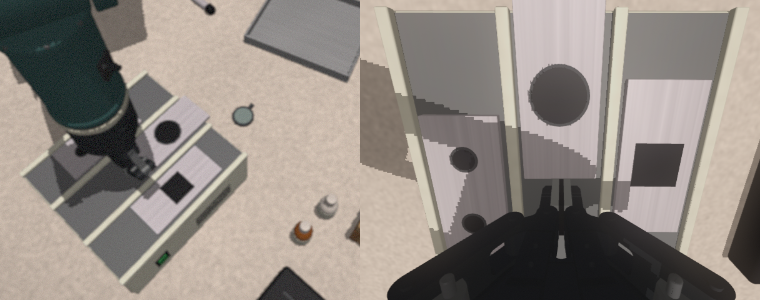

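The plate has slid straight along the lane and already passes the left edge; its rear edge sits at the fingertips. I'll measure its centre next.

```bash
cat > win.py <<'E'
from h import *
import sys
np.set_printoptions(precision=1,suppress=True)
for n,roi,amin in (("scene",(150,400,100,400),150),):
    ci=camera_info(n); im=snapshot(n)[:,:,::-1]; cv2.imwrite(f"pics/win_{sys.argv[1]}.png",im); g=cv2.cvtColor(np.ascontiguousarray(im),cv2.COLOR_BGR2GRAY)
    m=np.zeros(g.shape,bool); m[roi[0]:roi[1],roi[2]:roi[3]]=1
    for a,c in blobs(im,(g<50)&m,amin,900):
        M=cv2.moments(c.reshape(-1,1,2)); u=[M['m10']/M['m00'],M['m01']/M['m00']]; print(n,a,np.array(u),cast(ci,u,96)[0])
E
python3 win.py b; python3 - <<'E'
from h import *
ci=camera_info("wrist"); s=640/400
print(cast(ci,[[(559-360)*s,95*s]],96))
E
```

```text
scene 430.0 [236.6 337.2] [ 584.8 -121.5   96. ]
scene 365.0 [227.4 281.6] [514.2 -72.2  96. ]
scene 281.0 [154.9 268.1] [ 418.5 -127.6   96. ]
scene 160.5 [164.1 153.8] [255.4  23.1  96. ]
[[514.54948144 -71.8070885   96.        ]]
```

>>> arm_command --deltas '[{"rotation":[0,0,0],"delta_pos":[0,0.6,0],"jaw":1},{"rotation":[0,0,0],"delta_pos":[0,1.2,0],"jaw":1},{"rotation":[0,0,0],"delta_pos":[0,1.8,0],"jaw":1},{"rotation":[0,0,0],"delta_pos":[0,2.4,0],"jaw":1},{"rotation":[0,0,0],"delta_pos":[0,2.8,0],"jaw":1},{"rotation":[0,0,0],"delta_pos":[0,3.0,0],"jaw":1},{"rotation":[0,0,0],"delta_pos":[0,3.0,0],"jaw":1}]'

```text
time_s: 4.55
position: [516.0, -113.6, 103.3]
tcp_rot: [1.837, 1.571, 1.836]
ft_force: [-0.4, -0.7, 0.5]
grip_width: 0.2
```

```bash
python3 win.py c
```

```text
scene 442.0 [236.4 337. ] [ 584.4 -121.4   96. ]
scene 340.5 [242. 268.] [514.2 -42.8  96. ]
scene 288.0 [179.1 248.1] [418.8 -81.8  96. ]
scene 174.5 [140.4 171.7] [256.8 -28.3  96. ]
```

>>> arm_command --deltas '[{"rotation":[0,0,0],"delta_pos":[0,-0.8,0],"jaw":1},{"rotation":[0,0,0],"delta_pos":[-2.5,-1.2,0],"jaw":1},{"rotation":[0,0,0],"delta_pos":[-6.5,-0.5,0],"jaw":0.6},{"rotation":[0,0,0],"delta_pos":[-7,4.5,0],"jaw":0.25},{"rotation":[0,0,0],"delta_pos":[-7,8.5,-0.05],"jaw":0.25},{"rotation":[0,0,0],"delta_pos":[-7,11.8,-0.1],"jaw":0.25},{"rotation":[0,0,0],"delta_pos":[-7,11.8,-0.1],"jaw":0.25},{"rotation":[0,0,0],"delta_pos":[-7,11.8,-0.1],"jaw":0.25}]'

```text
time_s: 5.6
position: [515.3, 3.4, 173.3]
tcp_rot: [-1.158, 1.57, -1.159]
ft_force: [0.2, -0.7, -0.0]
grip_width: 64.1
```

```bash
python3 look.py d;python3 win.py e
```

```text
[515.3   3.4 173.3] [ 0.2 -0.7 -0. ] 64.1002388008414
scene 433.5 [236.6 337.2] [ 584.9 -121.5   96. ]
scene 368.0 [241.9 267.5] [513.5 -42.3  96. ]
scene 310.5 [110.9 156.4] [192.4 -40.6  96. ]
```

View pics/wrist_d.png

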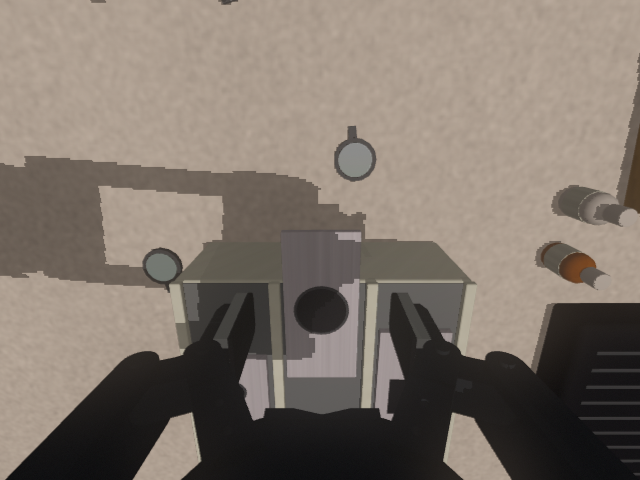

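View pics/scene_d.png

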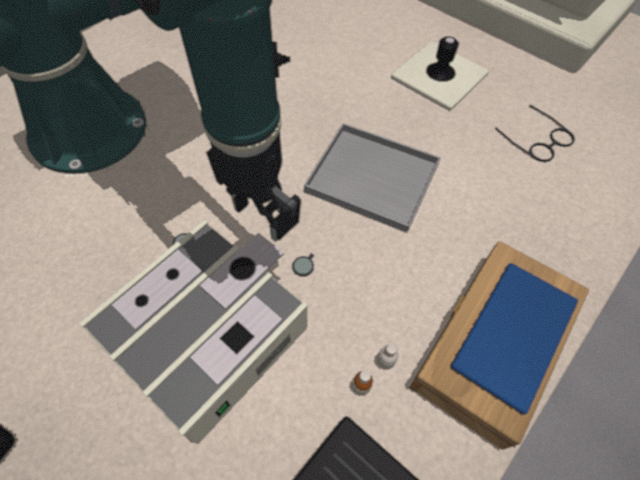

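```bash
python3 - <<'E'
from h import *
np.set_printoptions(precision=1,suppress=True)
import cv2
im=cv2.imread("pics/wrist_d.png"); cv2.imwrite("pics/tip.png",cv2.convertScaleAbs(cv2.resize(im[220:400,180:460],None,fx=2.8,fy=2.8,interpolation=cv2.INTER_CUBIC),alpha=1.8))
ci=camera_info("wrist"); s=state(); print(s["position"],ci["origin"])
# finger front edge plane: y = tcp_y+11 -> intersect ray
Rm=R.from_euler("xyz",ci["attitude"])
for uv in ((252,293),(393,293),(246,293),(400,293)):
    d=Rm.apply([(uv[0]-ci["cx"])/ci["fx"],(uv[1]-ci["cy"])/ci["fy"],1]); o=ci["origin"]
    for y in (s["position"][1]+11,): print(uv,"y-plane",o+d*(y-o[1])/d[1]-s["position"])
print("plate front",cast(ci,[[283,230],[361,230]],96),cast(ci,[[322,311]],96))
E
```

```text
[515.3   3.  173.3] [515.5  86.1 304.6]
(252, 293) y-plane [-31.1  11.   -0.3]
(393, 293) y-plane [31.9 11.  -0.1]
(246, 293) y-plane [-33.8  11.   -0.3]
(400, 293) y-plane [35.1 11.  -0.1]
plate front [[489.7  18.7  96. ]
 [541.4  18.7  96. ]] [[515.5 -42.8  96. ]]
```

View pics/tip.png

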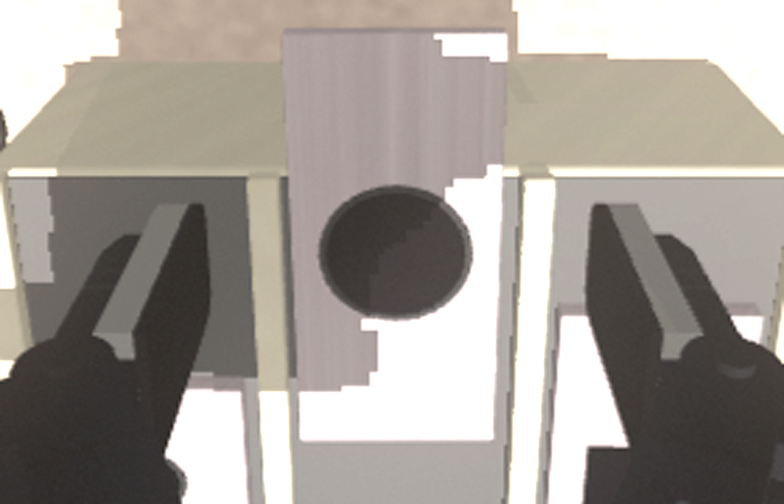

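>>> arm_command --deltas '[{"rotation":[0,0,0],"delta_pos":[2.5,0.2,0],"jaw":0.25},{"rotation":[0,0,0],"delta_pos":[5.0,0.2,0],"jaw":0.25},{"rotation":[0,0,0],"delta_pos":[7,0.2,0],"jaw":0.25},{"rotation":[0,0,0],"delta_pos":[7.8,0.2,0],"jaw":0.25},{"rotation":[0,0,0],"delta_pos":[7.8,0.2,0],"jaw":0.25}]' --newtons 50

```text
time_s: 6.38
position: [514.9, 5.7, 95.1]
tcp_rot: [2.973, 1.57, 2.971]
ft_force: [0.4, -0.3, 0.3]
grip_width: 63.8
```

```bash
python3 look.py f
```

```text
[514.9   5.7  95.1] [ 0.4 -0.3  0.3] 63.76732457838463
```

View pics/wrist_f.png

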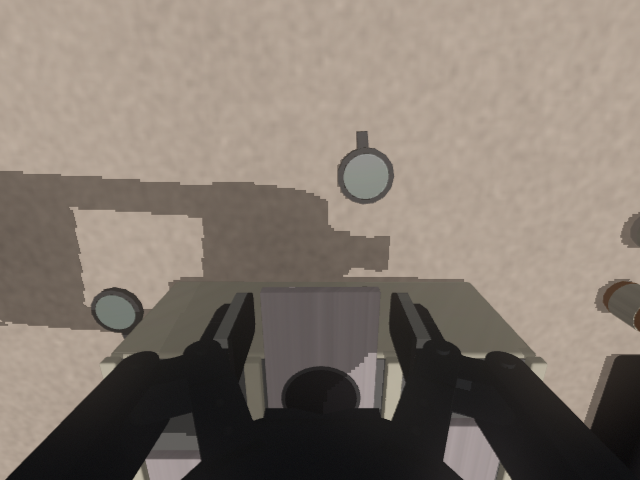

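The pads straddle the overhang, with the plate between x=262 and 379 and the tips at row 293 either side. I'm closing now.

>>> arm_command --deltas '[{"rotation":[0,0,0],"delta_pos":[0,0,0],"jaw":0.35},{"rotation":[0,0,0],"delta_pos":[0,0,0],"jaw":0.45},{"rotation":[0,0,0],"delta_pos":[0,0,0],"jaw":0.6},{"rotation":[0,0,0],"delta_pos":[0,0,0],"jaw":0.7},{"rotation":[0,0,0],"delta_pos":[0,0,0],"jaw":0.7},{"rotation":[0,0,0],"delta_pos":[0,0,0],"jaw":0.7}]' --newtons 60

```text
time_s: 7.22
position: [515.6, 6.1, 96.2]
tcp_rot: [-0.185, 1.569, -0.186]
ft_force: [-1.6, -0.4, 5.9]
grip_width: 52.0
```

```bash
python3 look.py g
```

```text
[515.6   6.1  96.2] [-1.6 -0.4  5.9] 52.01305835184022
```

View pics/wrist_g.png

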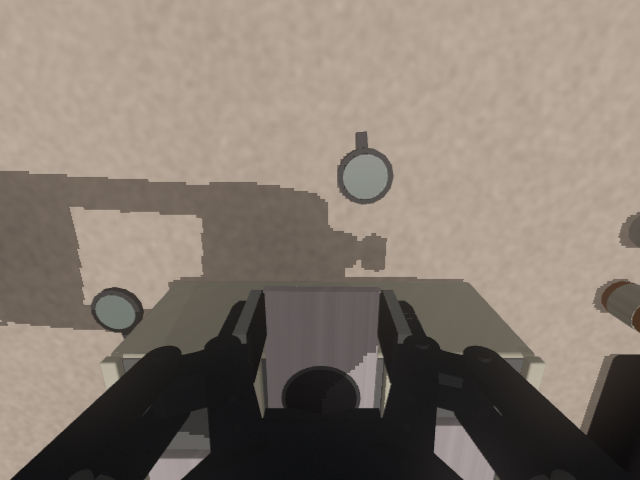

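Both pads now touch the plate sides at 52 mm. I'll lift slowly and check.

>>> arm_command --deltas '[{"rotation":[0,0,0],"delta_pos":[-0.3,0,0],"jaw":0.7},{"rotation":[0,0,0],"delta_pos":[-0.8,0,0],"jaw":0.7},{"rotation":[0,0,0],"delta_pos":[-1.5,0,0],"jaw":0.7},{"rotation":[0,0,0],"delta_pos":[-2.5,0,0],"jaw":0.7},{"rotation":[0,0,0],"delta_pos":[-3.5,0,0],"jaw":0.7},{"rotation":[0,0,0],"delta_pos":[-4.0,0,0],"jaw":0.7},{"rotation":[0,0,0],"delta_pos":[-4.0,0,0],"jaw":0.7}]' --newtons 60

```text
time_s: 8.2
position: [515.4, 6.1, 135.8]
tcp_rot: [-0.043, 1.57, -0.044]
ft_force: [-0.1, 0.2, -1.6]
grip_width: 51.7
```

```bash
python3 look.py h; python3 -c "
import cv2;a=cv2.imread('pics/scene_h.png')[100:400,60:420];b=cv2.imread('pics/wrist_h.png');cv2.imwrite('pics/h.png',cv2.hconcat([a,cv2.resize(b,(400,300))]))"
```

```text
[515.4   6.1 135.8] [-0.1  0.2 -1.6] 51.68549917636296
```

View pics/h.png

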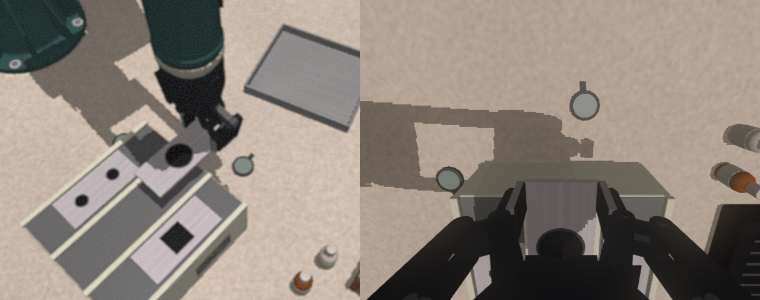

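The plate is held level, clear of the unit, and the wrist view is unchanged by the lift. Next I carry it to the tray.

>>> arm_command --deltas '[{"rotation":[0,0,0],"delta_pos":[-1,1.0,0],"jaw":0.7},{"rotation":[-1,0,0],"delta_pos":[-1,3.0,-0.1],"jaw":0.7},{"rotation":[-2.5,0,0],"delta_pos":[-1,6.0,-0.2],"jaw":0.7},{"rotation":[-4,0,0],"delta_pos":[-1,9.5,-0.3],"jaw":0.7},{"rotation":[-5.5,0,0],"delta_pos":[-1,13.5,-0.4],"jaw":0.7},{"rotation":[-7,0,0],"delta_pos":[-1,17.5,-0.5],"jaw":0.7},{"rotation":[-9,0,0],"delta_pos":[-1,21.5,-0.6],"jaw":0.7},{"rotation":[-11,0,0],"delta_pos":[-1,25.5,-0.7],"jaw":0.7},{"rotation":[-12.5,0,0],"delta_pos":[-1,28.8,-0.8],"jaw":0.7},{"rotation":[-13.6,0,0],"delta_pos":[-1,30.8,-0.9],"jaw":0.7},{"rotation":[-13.6,0,0],"delta_pos":[-1,31.8,-0.95],"jaw":0.7},{"rotation":[-13.6,0,0],"delta_pos":[-1,31.8,-0.95],"jaw":0.7}]' --newtons 60

```text
time_s: 9.8
position: [505.7, 324.1, 145.3]
tcp_rot: [-2.469, 1.57, -2.232]
ft_force: [0.7, 0.1, -1.2]
grip_width: 51.8
```

```bash
python3 look.py i; python3 -c "
from workcell import snapshot
import cv2,numpy as np;a=np.ascontiguousarray(snapshot('top')[:,:,::-1])[120:420,60:460];b=cv2.imread('pics/wrist_i.png');cv2.imwrite('pics/i.png',cv2.hconcat([a,cv2.resize(b,(400,300))]))"
```

```text
[505.7 324.1 145.3] [ 0.7  0.1 -1.2] 51.78043555184913
```

View pics/i.png

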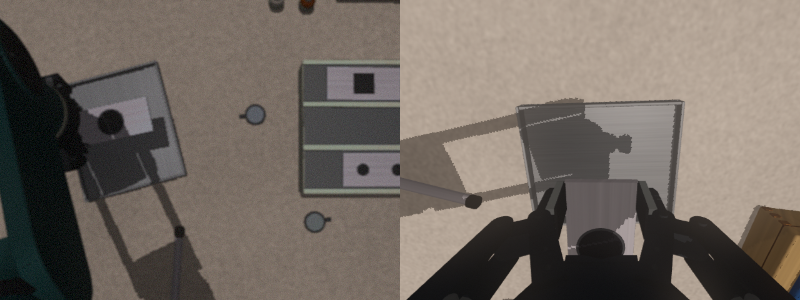

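View pics/scene_i.png

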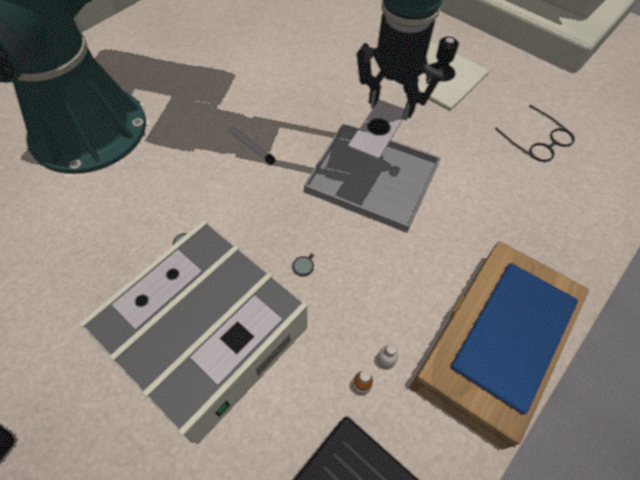

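```bash
python3 - <<'E'
from h import *
print(cast(camera_info("top"),[[171,242]],145), cast(camera_info("scene"),[[378,127]],145), cast(camera_info("wrist"),[[320,386]],145))
E
```

```text
[[515.21233489 275.49757527 145.        ]] [[516.45986183 274.64819386 145.        ]] [[514.5674439  282.97301829 145.        ]]
```

>>> arm_command --deltas '[{"rotation":[0,0,0],"delta_pos":[1.5,0,0],"jaw":0.7},{"rotation":[0,0,0],"delta_pos":[3.5,0,0],"jaw":0.7},{"rotation":[0,0,0],"delta_pos":[5.5,0,0],"jaw":0.7},{"rotation":[0,0,0],"delta_pos":[7.5,0,0],"jaw":0.7},{"rotation":[0,0,0],"delta_pos":[9.5,0,0],"jaw":0.7},{"rotation":[0,0,0],"delta_pos":[11,0,0],"jaw":0.7},{"rotation":[0,0,0],"delta_pos":[12,0,0],"jaw":0.7},{"rotation":[0,0,0],"delta_pos":[12.6,0,0],"jaw":0.7},{"rotation":[0,0,0],"delta_pos":[12.9,0,0],"jaw":0.7},{"rotation":[0,0,0],"delta_pos":[12.9,0,0],"jaw":0.7}]'

```text
time_s: 11.2
position: [506.0, 324.3, 16.6]
tcp_rot: [0.403, 1.57, 0.64]
ft_force: [-0.6, 0.6, -1.8]
grip_width: 51.7
```

>>> arm_command --deltas '[{"rotation":[0,0,0],"delta_pos":[0.15,0,0],"jaw":0.7},{"rotation":[0,0,0],"delta_pos":[0.3,0,0],"jaw":0.7},{"rotation":[0,0,0],"delta_pos":[0.3,0,0],"jaw":0.7}]'

```text
time_s: 11.58
position: [505.8, 324.2, 13.4]
tcp_rot: [1.649, 1.571, 1.885]
ft_force: [-0.7, -0.5, -1.3]
grip_width: 51.9
```

>>> arm_command --deltas '[{"rotation":[0,0,0],"delta_pos":[0.1,0,0],"jaw":0.7},{"rotation":[0,0,0],"delta_pos":[0.1,0,0],"jaw":0.7}]'

```text
time_s: 11.82
position: [505.7, 324.1, 12.3]
tcp_rot: [2.723, 1.571, 2.959]
ft_force: [0.5, -0.4, -0.2]
grip_width: 51.8
```

>>> arm_command --deltas '[{"rotation":[0,0,0],"delta_pos":[0.1,0,0],"jaw":0.7},{"rotation":[0,0,0],"delta_pos":[0.1,0,0],"jaw":0.7}]'

```text
time_s: 12.08
position: [505.9, 324.2, 11.9]
tcp_rot: [0.482, 1.57, 0.719]
ft_force: [-1.0, -1.2, 4.6]
grip_width: 51.7
```

Contact with the floor: force rose to +4.6 N at z of about 12. Releasing slowly.

>>> arm_command --deltas '[{"rotation":[0,0,0],"delta_pos":[0,0,0],"jaw":0.38},{"rotation":[0,0,0],"delta_pos":[0,0,0],"jaw":0.33},{"rotation":[0,0,0],"delta_pos":[0,0,0],"jaw":0.25},{"rotation":[0,0,0],"delta_pos":[0,0,0],"jaw":0.2},{"rotation":[0,0,0],"delta_pos":[0,0,0],"jaw":0.2}]'

```text
time_s: 12.7
position: [505.8, 324.2, 11.3]
tcp_rot: [1.802, 1.571, 2.038]
ft_force: [-0.2, -0.3, 0.5]
grip_width: 68.6
```

```bash
python3 look.py j
```

```text
[505.8 324.2  11.3] [-0.2 -0.3  0.5] 68.58786754769264
```

View pics/wrist_j.png

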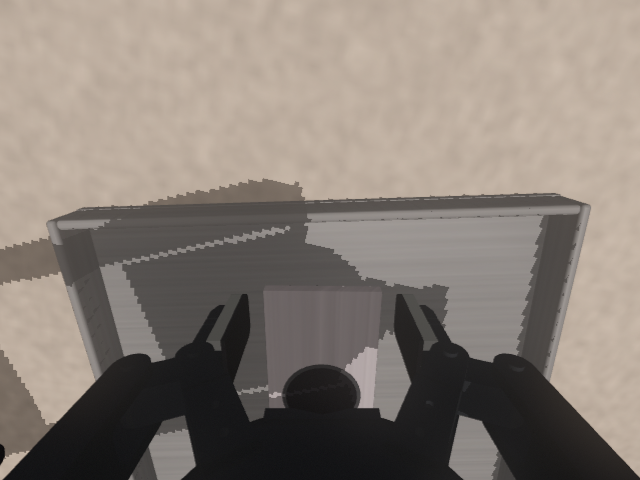

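The plate is released. The fingers are clear of both its sides, at columns 248 and 398 against the plate's 265–380, and well inside the tray walls. I'll raise and back off.

>>> arm_command --deltas '[{"rotation":[0,0,0],"delta_pos":[-1,0,0],"jaw":0.2},{"rotation":[0,0,0],"delta_pos":[-4,0,0],"jaw":0.2},{"rotation":[0,0,0],"delta_pos":[-8,0,0],"jaw":0.2},{"rotation":[0,0,0],"delta_pos":[-12,2,0],"jaw":0.2},{"rotation":[0,0,0],"delta_pos":[-15,6,0],"jaw":0.2},{"rotation":[0,0,0],"delta_pos":[-17,10,0],"jaw":0.2},{"rotation":[0,0,0],"delta_pos":[-17,12,0],"jaw":0.2},{"rotation":[0,0,0],"delta_pos":[-17,12,0],"jaw":0.2}]'

```text
time_s: 13.8
position: [476.8, 441.2, 180.6]
tcp_rot: [-2.564, 1.57, -2.325]
ft_force: [-0.6, -0.5, -0.6]
grip_width: 68.5
```

```bash
python3 look.py k; python3 - <<'E'
from h import *
np.set_printoptions(precision=1,suppress=True)
for n in("scene","top"):
    ci=camera_info(n); im=np.ascontiguousarray(snapshot(n)[:,:,::-1]); g=cv2.cvtColor(im,cv2.COLOR_BGR2GRAY); cv2.imwrite(f"pics/{n}_z.png",im)
    for a,c in blobs(im,g<50,60,500):
        M=cv2.moments(c.reshape(-1,1,2)); u=[M['m10']/M['m00'],M['m01']/M['m00']]; print(n,a,cast(ci,u,96)[0],cast(ci,u,10)[0])
E
```

```text
[476.8 441.2 180.6] [-0.6 -0.5 -0.6] 68.5361563586011
scene 269.5 [ 470.1 -396.4   96. ] [ 423.1 -422.8   10. ]
scene 74.5 [876.9  42.4  96. ] [888.1  78.8  10. ]
scene 444.0 [ 584.7 -121.5   96. ] [ 554.1 -108.6   10. ]
scene 69.5 [ 444.7 -172.9   96. ] [ 394.  -167.3   10. ]
scene 60.5 [ 444.7 -116.7   96. ] [ 394.1 -103.1   10. ]
scene 167.5 [551.7 215.8  96. ] [516.3 277.   10. ]
scene 235.5 [424.5 681.5  96. ] [371.  809.3  10. ]
top 66.0 [282.2 233.2  96. ] [268.7 248.8  10. ]
top 79.0 [347.8 175.9  96. ] [340.5 186.2  10. ]
top 74.0 [ 444.6 -171.7   96. ] [ 446.4 -194.2   10. ]
top 71.5 [ 444.8 -115.6   96. ] [ 446.6 -132.8   10. ]
top 315.5 [508.4 260.   96. ] [516.2 278.2  10. ]
top 87.5 [483. -16.  96.] [488.5 -23.8  10. ]
top 339.0 [ 584.8 -119.8   96. ] [ 599.9 -137.4   10. ]
top 415.5 [701.1 517.6  96. ] [727.1 560.1  10. ]
top 174.5 [714.9 -27.4  96. ] [742.2 -36.2  10. ]
```

View pics/scene_k.png

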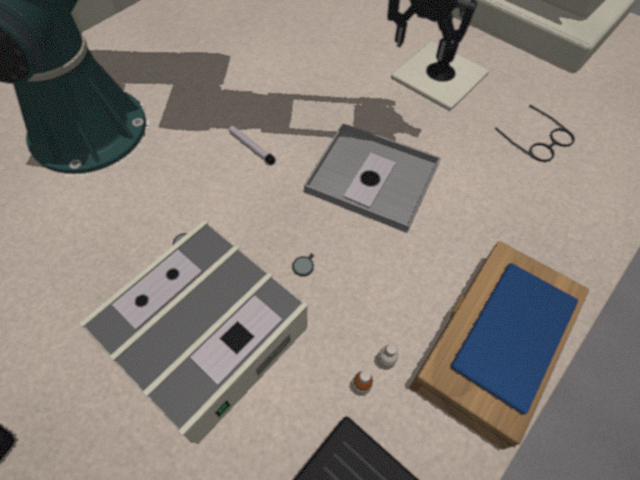

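The plate lies in the tray. Both views put its window at (516,278) when cast at z=10, which fits a plate flat on the floor. The other plates haven't moved.

```bash
python3 -c "
from workcell import *
print(close_job())"
```

```text
the job is handed in; nothing more can be done
None
```

The round-window plate is lying in the steel tray, released and window up, and the job is handed in. It reports no verdict, so what follows is my own reading. The last reading before hand-in was 13.8 s of the 51 s allowed.

I pushed the plate along the middle lane until it overhung the open edge by about 39 mm. I gripped the overhang across its width with 60 N, carried it over level, lowered it until the force showed contact with the tray floor, then opened the fingers and backed off.

**Last checks:**
- **Plate in the tray:** The scene and top views put the window centre at (516.3, 277.0) and (516.2, 278.2) mm, assuming the plate top is 10 mm above the table. The two views agreeing to about 1 mm fits a plate flat on the floor, near the tray centre at roughly (515, 285).
- **Other two plates:** The square plate and the twin-window plate read within 1 mm of where they started.
- **Arm:** It stands well clear of everything, with contact force near zero.

**Readings that disagreed:**
- **Grip width:** It read 52 mm on a 54 mm plate.
- **Tray centre:** The two views differed by about 6 mm in x.
- **Held-plate window:** While the plate hung over the tray, my rough wrist-camera reading of its window was about 8 mm off the other two cameras.

None of these used up the margins in the tray.

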